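# Slip a tube-clip strip under the retaining leaf of a shaker and hold it down

## Robot

A 6-joint arm with a two-finger parallel gripper is mounted at the origin on the work surface. World frame = base frame: x ahead of the robot, y to its left, z up, the work surface at z = 0. Lengths are in m, angles in rad, forces in N, time in s.
With the tool pointing down it reaches from about 0.325 to 0.75 m from the base axis. Payload 7.6 kg.
Tool frame: the origin (TCP) lies at the very end of the fingers, on their centre line; the grasp point (between the pads) lies 19 mm behind it; z points along the fingers, y is the direction in which the jaws open and shut (so a half turn about z gives the same grasp; the last joint's range is limited). The gripper opens to 85 mm and grips with 20 to 120 N. Pads are 22 mm wide; open, the fingers measure 114 mm over their backs; the gripper's body (76 mm by 85 mm) begins 54 mm behind the grasp point. The pads swing forward as they close: fully open they stand 13 mm farther back than shut.
Start: joints at [-0.07, 0.052, 1.401, -0, 1.689, -0.07], TCP at [0.525, 0, 0.231] pointing down, gripper open.
Joint ranges: [-2.9, 2.9], [-0.91, 2.17], [0.12, 2.37], [-1.06, 4.2], [0.26, 2.73], [-2.93, 2.93]. Speed limits (rad/s): [2.57, 2.57, 3.01, 3.14, 3.14, 3.14].

## Interface

Orientations are given as [roll, pitch, yaw] about the fixed x, y, z axes, in that order (R = Rz(yaw) Ry(pitch) Rx(roll)).
In Python, from plant import r gives the robot as it stands.
- The arm moves only by the shell command python3 -m handwheel 'ROWS' [OPENING] [FORCE]. ROWS is JSON, one flat list of numbers, 4 for each row, row after row: the shift along the tool's x, y, z in units of 500 mm (1.0 is 500 mm), then the turn about the tool's z in units of 0.5 rad (1.0 is 0.5 rad). In form: [dx, dy, dz, spin, dx, dy, dz, spin, ...]. A call has 1 to 20 rows; each row is the pose to reach, as a shift and turn from the pose commanded when the call began, along the tool's axes at that moment; what a row does not reach only later rows make up. A row lasts 1/10 s, in which the tool goes at most 50 mm and 8.59 degrees, less where a joint would pass 70% of its speed; a pose out of reach is approached as far as the arm can. A call with a number of a shift or a turn outside -1 to 1 is refused whole. A call with a gripper value outside its range is refused whole. OPENING is the closure, from 0 (fully open) to 1 (shut), set as the call begins (- or left out, the last holds). The fingers move at their own pace and stop on an object; FORCE is the grip in N (left out, the last holds). Time passes only in rows, so rows that repeat a pose let the fingers close. It gives the time, the measured TCP pose, the force and the opening at its end, in the units of the state.
- r.get_obs(): the state, without advancing time (a new reading comes with each control period).
- r.camera(name): name is "scene" or "side" or "wrist"; returns a dict with "color" (420x560x3 uint8, red, green, blue), "z_map" (420x560 float32, m along the optical axis (not along the pixel's ray), 0 where there is no reading), "camera_matrix" (3x3 intrinsics, pixels), "R" (3x3) and "t" (3): a world point X has camera coordinates R X + t. Camera axes: x right, y down, z forward; pixel columns grow to the right and rows downward; lengths in m; the calibration is good to about 2 mm. A picture is of the moment at which its call begins.
- r.finish_job(): hands the job in, once; it reports no verdict.
The state is a dict: "t": time; "qpos": joint angles; "joint_vel": joint speeds; "effort": joint torques, N m; "tool_pos": TCP position; "eef_rot": TCP orientation; "wrist_force": force on the tool from outside, world axes, zero at the start; "ft_torque": the same for the moment, N m; "grip_width": finger opening in m.
Only numpy, scipy, OpenCV 4.12 (cv2) and the standard library are available. Lean on these libraries where they do the work, as an engineer would, in place of code of your own. Each camera call takes 0.05 s, during which the arm holds its last target. There are 200 camera calls.

## Task

Fit the long tube-clip strip to the shaker: first undo both wing knobs on the retaining leaf, turning each counterclockwise as far as it goes. Then pick the strip up, slide its holed edge under the leaf, fully home against the back stop with its two holes below the two knobs, without lifting the leaf and without disturbing the other things on the bench and on the shaker. Finish while still holding the strip there, pressed firmly flat on the platform so that I can fasten it.

Things in the scene. Friction and masses are not known exactly. Their poses are not given: they have to be found in the camera images.
- strip: the long tube-clip strip: loose flat aluminium plate 80 (x) x 220 (y) x 4 mm, 0.24 kg, lying flat on the bench at first. Origin on its underside below its grip, z up; the holed long edge, to be tucked, is at x = +54 mm, the other at x = -26 mm, ends at y = +-110 mm. Grip: upright black block at x = y = 0, 34 mm long (x), 14 mm thick (y), from 7 to 32 mm above the underside; base 44 x 20 mm
- hole_left (a point): centre of the strip's 18 mm hole at x = +40, y = +75 mm of the strip, on its underside. (Four white tube clips, 21 mm high, stand on the strip at x = -21 to +9 mm, y = +-72 and +-96 mm; none nearer to the grip than y = 61 mm)
- hole_right (a point): centre of the strip's other 18 mm hole, at x = +40, y = -75 mm of the strip, on its underside
- strip_edge (a point): middle of the strip's holed edge, on its underside
- platform: fixed level aluminium top of the shaker. Origin on its upper surface, 108 mm above the bench; z up; +x to the edge with the leaf, away from the robot. Spans x -145 to +125, y +-150 mm; a 1.5 mm mat covers x -140 to -30. Under the leaf a slot 7.5 mm high, open to -x, runs from x = +74 (leaf edge) to a back stop at +102 mm, between y = +-121. Strip home: origin at x = +48, y = z = 0, axes parallel
- seat_left (a point): receptacle of the +y knob's stud in the platform's surface, at platform x = +88, y = +75 mm: hole_left belongs here. While a knob is fastened its stud stands here in the slot and bars the strip. 'Firmly pressed' means that the strip bears on the platform with over 6 N, its weight included; 10 to 15 N is right
- seat_right (a point): receptacle of the -y knob's stud, at platform x = +88, y = -75 mm: hole_right belongs here
- leaf_edge (a point): middle of the front edge of the leaf, on its underside, 7.5 mm above the platform. The leaf is a stainless plate 44 (x) x 262 (y) x 3 mm lapped over the platform's far edge, with a narrow lip, turned up at 30 degrees, that reaches 6 mm beyond this edge (to platform x = +68 mm)
- leaf (a joint): angle (rad) of the retaining leaf about its hinge along the platform's far edge: 0 lying down on its back stop and spacers, grows as its front edge lifts (0.1 rad lifts the edge 4.4 mm). Only its weight (about 3 N) keeps it down
- knob_left_grip (a point): point on the upright axis of the +y wing knob at the height to grip, 19 mm above the leaf's underside. The knob stands on the leaf, right over seat_left: a black wing 11 mm thick, 36 mm long, from 8 to 30 mm above the leaf's underside, on a disc of 25 mm. Its x axis crosses the wing's thickness, y runs along the wing
- knob_right_grip (a point): the same for the -y wing knob, over seat_right
- knob_left (a joint): turn of the +y knob (rad): 0 fastened (wing along the platform's y), grows counterclockwise seen from above to the end stop at 1.45 (undone, wing along the platform's x, stud drawn up into the leaf). Starts at 0 to 0.3; stays where left; friction 0.04 N m
- knob_right (a joint): the same for the -y knob
- microplate: bystander: white 96-well plate 86 x 128 x 15 mm, loose on the mat of the platform; origin under its centre
- short_strip: bystander: a shorter clip strip, 50 x 120 mm, three clips, no holes and no grip, on the bench; origin under its centre
- tube_rack: bystander: tube rack 85 x 200 x 52 mm; origin under its centre
- tip_box: bystander: box of pipette tips 85 x 122 x 79 mm; origin under its centre
- pipette: bystander: pipette lying on the bench, 290 mm long; origin on the bench near its middle
- marker: bystander: marker pen, 130 mm long; origin under its centre

How it is judged:
On the way, in this order (a step that is already met when the one before it is completed fails the run):
1. both wing knobs are turned to their end stops (value of joint each of knob_left, knob_right above 1.36 rad), for 0.2 s.
2. the strip's holed edge is well under the leaf, past the studs (x of strip_edge in the frame of platform above 0.09 m and z of strip_edge in the frame of platform between -0.003 and 0.006 m), for 0.1 s.
At the end, for the whole second after the job is handed in: Knobs undone (over 1.3 rad); each hole's centre within 5 mm of its receptacle, under the leaf; the strip flat (2 degrees, holes within 2.5 mm of the platform), at rest, touched by the gripper and bearing on the platform with over 6 N; the leaf down (under 0.05 rad) (horizontal distance between hole_left and seat_left below 0.005 m and horizontal distance between hole_right and seat_right below 0.005 m and z of each of hole_left, hole_right in the frame of platform below 0.0025 m and angle between strip's own z axis and vertical below 0.035 rad and contact force between strip and platform above 6 N and contact force between the fingers and strip above 3 N and value of joint leaf below 0.05 rad and value of joint each of knob_left, knob_right above 1.3 rad and linear speed of strip below 0.02 m/s); the arm keeps its last pose, push and grip.
It fails at once if the leaf is lifted more than 0.1 rad (4.4 mm at its edge) (value of joint leaf above 0.1 rad).
It fails at once if a bystander is moved more than 25 mm or tipped (distance of any of microplate, short_strip, tube_rack, tip_box, pipette, marker from where it was at the start of the episode above 0.025 m or angle between any of microplate, short_strip, tube_rack, tip_box, pipette, marker's own z axis and vertical above 0.3 rad).
It also fails if it takes over 61 s, if anything falls off the work surface, if the arm or the gripper's body presses on something with over 40 N, if the wrist force passes 120 N, or if a joint passes its speed limit or range.

## Working session

There is one attempt and no reset: what is moved stays moved. The work goes in short steps, Python scripts to look and compute and a shell command to move; the robot and the scene stay as the last step left them, time stands still between calls to the robot, and variables do not carry over. Pictures are saved under pics/ and viewed, about 8 in all and at most 12, crops included, and the job is handed in when it is done.

```bash
mkdir -p pics; ls; cat > h.py <<'E'
import numpy as np, cv2
from plant import r
def snap(n,f):
    c=r.camera(n); cv2.imwrite(f'pics/{f}.png',cv2.cvtColor(c['color'],cv2.COLOR_RGB2BGR)); np.savez(f'pics/{f}.npz',**c); return c
def load(f): return dict(np.load(f'pics/{f}.npz'))
def ray(c,u,v,z):
    "pixel onto plane z"
    d=c['R'].T@np.linalg.solve(c['camera_matrix'],[u,v,1]); o=-c['R'].T@c['t']
    return o+d*(z-o[2])/d[2]
def pts(c):
    z=c['z_map'];v,u=np.mgrid[:z.shape[0],:z.shape[1]]
    P=np.stack([u,v,np.ones_like(u)],-1)@np.linalg.inv(c['camera_matrix']).T*z[...,None]
    return (P-c['t'])@c['R']
E
python3 - <<'E'
from h import *
for n in ('scene','side','wrist'):
    c=snap(n,n+'0'); print(n,-c['R'].T@c['t'],c['R'][2])
im=np.hstack([cv2.imread(f'pics/{n}0.png') for n in('scene','side')])
print(r.get_obs())
E
```

```text
pics
scene [1.29593346 0.43607478 0.89763222] [-0.66076231 -0.33625486 -0.67106322]
side [-0.15704177  0.71253639  1.04742565] [ 0.49122474 -0.51511933 -0.70238901]
wrist [0.52590392 0.06988187 0.37393193] [-8.47532342e-04 -2.70603163e-01 -9.62690610e-01]
{'t': 0.15, 'qpos': array([-7.03147309e-02,  5.27161905e-02,  1.40148229e+00, -3.37927027e-05,
        1.68863978e+00, -7.03261930e-02]), 'joint_vel': array([ 0.00022021, -0.00010669, -0.00354409, -0.00015961,  0.00129971,
       -0.00047916]), 'effort': array([ 9.01752592e-04, -3.81951857e+01, -3.60423374e+01, -3.57651027e-05,
        4.66565543e-03,  6.07237575e-05]), 'tool_pos': array([5.24764521e-01, 2.23707725e-05, 2.30657941e-01]), 'eef_rot': array([-3.14034777e+00, -5.40463029e-05,  1.57080380e+00]), 'wrist_force': array([ 0.55089372,  0.57841719, -0.90260652]), 'ft_torque': array([ 0.01266994, -0.00340001, -0.03116084]), 'grip_width': 0.08581399220672777}
```

View pics/scene0.png

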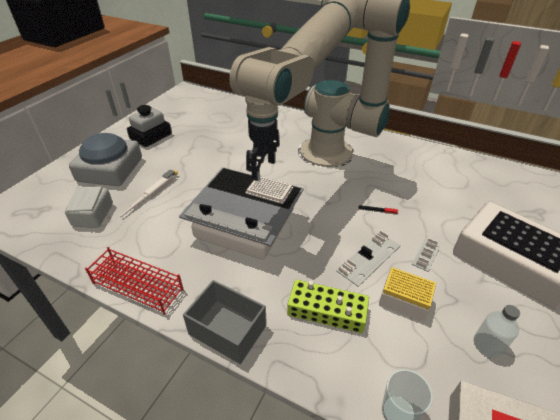

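View pics/side0.png

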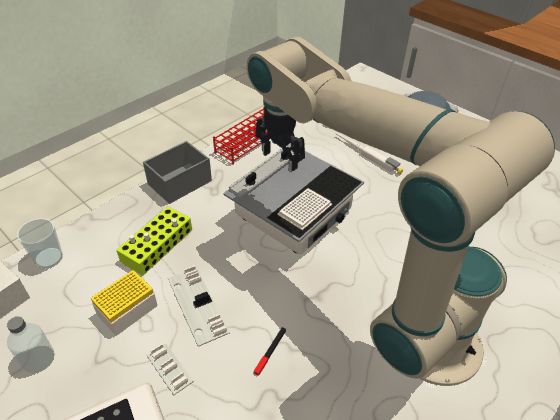

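```bash
python3 - <<'E'
from h import *
for n in('scene','side'):
    c=load(n+'0');P=pts(c);g=c['color'].max(-1)
    X,Y,Z=P[...,0],P[...,1],P[...,2]
    def rep(name,m,k=1):
        m=cv2.morphologyEx(m.astype(np.uint8),cv2.MORPH_OPEN,np.ones((2,2)))
        N,L,S,C=cv2.connectedComponentsWithStats(m)
        for i in range(1,N):
            if S[i,4]>=k:
                q=P[L==i]; (cx,cy),wh,a=cv2.minAreaRect((q[:,:2]*1000).astype(np.float32))
                print(n,name,S[i,4],'px',C[i].round(),'med',np.median(q,0).round(4),'rect',round(cx),round(cy),np.round(wh),round(a,1),'z',q[:,2].min().round(3),q[:,2].max().round(3))
    near=(X>.2)&(X<.9)&(abs(Y)<.7)&(c['z_map']>0)
    rep('dark',near&(g<60)&(Z<.16),8)
    rep('plat',near&(Z>.1)&(Z<.128)&(abs(Y)<.3),300)
    rep('striphi',near&(Z>.012)&(Z<.04)&(Y>.15),10)
    rep('box',near&(Z>.045)&(Z<.1)&(Y>.1),100)
E
```

```text
scene dark 32 px [148. 112.] med [ 0.2435 -0.6962  0.12  ] rect 224 -705 [70. 16.] 23.9 z 0.107 0.136
scene dark 421 px [155. 136.] med [ 0.2672 -0.6657  0.0337] rect 785 -152 [1553.  118.] 44.6 z -0.007 0.898
scene dark 82 px [118. 156.] med [ 0.5077 -0.6207  0.0886] rect 902 -124 [1367.   79.] 51.5 z 0.079 0.898
scene dark 12 px [ 90. 162.] med [ 0.5799 -0.6836  0.0899] rect 579 -682 [ 5. 24.] 9.7 z 0.085 0.095
scene dark 22 px [102. 162.] med [ 0.5601 -0.6429  0.0905] rect 562 -643 [ 9. 25.] 48.9 z 0.082 0.095
scene dark 1017 px [246. 188.] med [ 0.4738 -0.1253  0.108 ] rect 788 199 [1086.  281.] 39.5 z 0.103 0.898
scene dark 85 px [206. 210.] med [ 0.6381 -0.1341  0.1313] rect 623 -134 [30. 46.] 84.6 z 0.106 0.146
scene dark 72 px [372. 209.] med [0.2697 0.2784 0.005 ] rect 269 277 [ 9. 82.] 15.7 z -0.003 0.012
scene dark 812 px [506. 232.] med [0.3168 0.6633 0.1102] rect 770 581 [  96. 1086.] 79.7 z 0.098 0.898
scene dark 90 px [252. 223.] med [0.6276 0.0153 0.1323] rect 628 15 [15. 30.] 19.9 z 0.114 0.148
scene dark 94 px [367. 253.] med [0.4825 0.3232 0.0164] rect 481 323 [36.
[... 12590 characters left out ...]
ox 415 px [169. 182.] med [0.8246 0.1501 0.0679] rect 844 148 [100.  57.] 40.1 z 0.039 0.095
side box 1833 px [154. 236.] med [0.7    0.2955 0.0525] rect 340 515 [ 195. 1051.] 57.8 z -0.002 1.047
side box 473 px [ 44. 249.] med [0.8443 0.528  0.0684] rect 404 627 [  82. 1131.] 77.2 z -0.005 1.047
side box 609 px [  8. 284.] med [0.7922 0.6374 0.077 ] rect 360 691 [  63. 1033.] 84.1 z -0.001 1.047
side box 1893 px [123. 298.] med [0.5699 0.4696 0.0746] rect 254 609 [142. 836.] 66.2 z -0.001 1.047
side box 474 px [ 37. 349.] med [0.587  0.673  0.0705] rect 266 702 [ 53. 845.] 84.9 z -0.001 1.047
side box 155 px [156. 402.] med [0.307  0.5642 0.0955] rect 112 625 [ 11. 567.] 72.9 z -0.004 1.047
```

```bash
python3 - <<'E'
from h import *
a=cv2.imread('pics/scene0.png')[160:290,170:460]; b=cv2.imread('pics/side0.png')[140:400,130:380]
a=cv2.resize(a,None,fx=2.7,fy=2.7,interpolation=3);
cv2.imwrite('pics/a.png',a)
E
```

```text
(no output)
```

View pics/a.png

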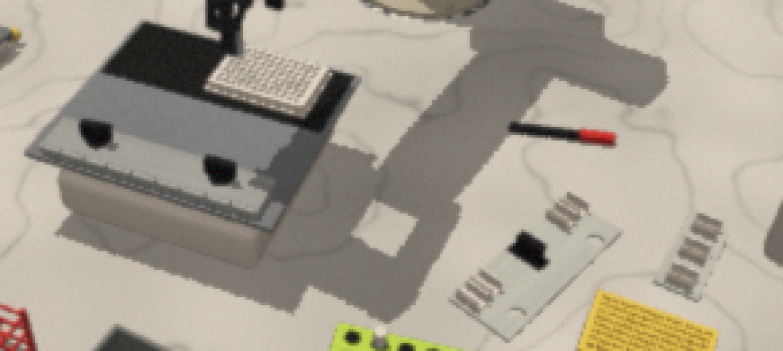

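View pics/wrist0.png

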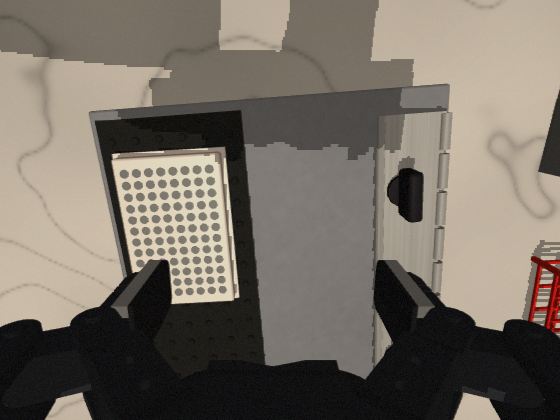

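```bash
python3 - <<'E'
from h import *
w=load('wrist0')
for n,z,ps in (('mat',.1095,[(244,125),(262,355)]),('front',.108,[(92,112),(126,262)]),('side',.108,[(92,112),(380,90)]),('leafedge',.1155,[(379,115),(374,255)]),('far',.1155,[(443,120),(433,290)]),('wing',.1455,[(409,168),(408,221),(416,195),(399,195)])):
    q=[ray(w,*p,z)[:2] for p in ps]; d=q[1]-q[0]
    print(n,np.round(q,4).tolist(),'ang',np.degrees(np.arctan2(d[1],d[0])).round(2))
s=load('scene0')
a=cv2.imread('pics/scene0.png')[225:295,325:405]; a=cv2.resize(a,None,fx=5,fy=5,interpolation=3)
b=cv2.imread('pics/side0.png')[255:350,160:235]; b=cv2.resize(b,None,fx=4.5,fy=3.684,interpolation=3)
c=np.hstack([a,b[:350]]);cv2.imwrite('pics/b.png',c);print(c.shape)
E
```

```text
mat [[0.5044, 0.0585], [0.5161, -0.1465]] ang -86.72
front [[0.3905, 0.068], [0.4018, -0.0545]] ang -84.75
side [[0.3905, 0.068], [0.6051, 0.0835]] ang 4.14
leafedge [[0.6036, 0.0658], [0.6088, -0.0448]] ang -87.32
far [[0.6507, 0.0623], [0.661, -0.0767]] ang -85.78
wing [[0.6176, 0.0318], [0.6209, -0.0056], [0.6244, 0.0131], [0.6127, 0.0132]] ang -84.93
(350, 738, 3)
```

View pics/b.png

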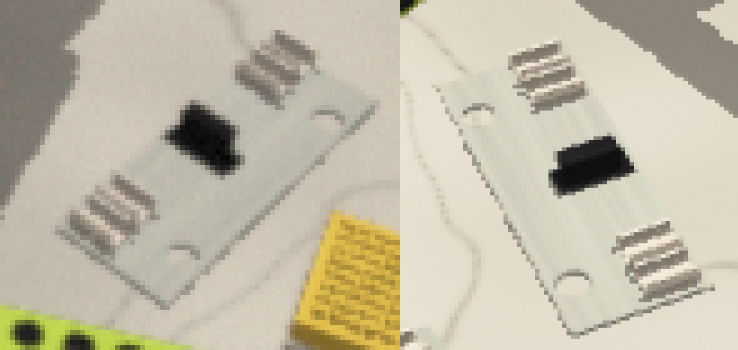

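```bash
python3 -m handwheel '[0,0.04,0,0, 0.01,0.1,0.02,-0.09, 0.02,0.16,0.06,-0.17, 0.026,0.188,0.1,-0.17, 0.026,0.188,0.1,-0.17]' 0.5 30; python3 - <<'E'
from h import *
s=load('scene0');d=load('side0')
print('grip top',ray(s,325+205/5,225+122/5,.032), 'side',ray(d,160+(590-400)/4.5,255+155/3.684,.032))
for n,c,f in(('scene',s,lambda u,v:(325+u/5,225+v/5)),('side',d,lambda u,v:(160+(u-400)/4.5,255+v/3.684))):
    hs=[(328,118),(187,255)] if n=='scene' else [(477,115),(574,283)]
    q=[ray(c,*f(*h),.003)[:2] for h in hs]; print(n,'holes',np.round(q,4), 'mid',np.mean(q,0).round(4))
w=snap('wrist','w1')
cv2.imwrite('pics/w1c.png',cv2.imread('pics/w1.png'))
print(r.get_obs()['tool_pos'],r.get_obs()['eef_rot'],r.get_obs()['grip_width'])
E
```

```text
t: 0.65
tool_pos: [0.6184, 0.0134, 0.1765]
eef_rot: [-3.134, -0.001, 1.656]
wrist_force: [0.5, -0.0, -0.6]
grip_width: 0.0427
grip top [0.48218023 0.31837837 0.032     ] side [0.46955029 0.32000281 0.032     ]
scene holes [[0.4173 0.3811]
 [0.559  0.3363]] mid [0.4882 0.3587]
side holes [[0.5591 0.3331]
 [0.4155 0.3784]] mid [0.4873 0.3557]
[0.61827    0.0131258  0.17892988] [-3.13684586e+00 -5.14503799e-04  1.65595668e+00] 0.04280666799649543
```

View pics/w1.png

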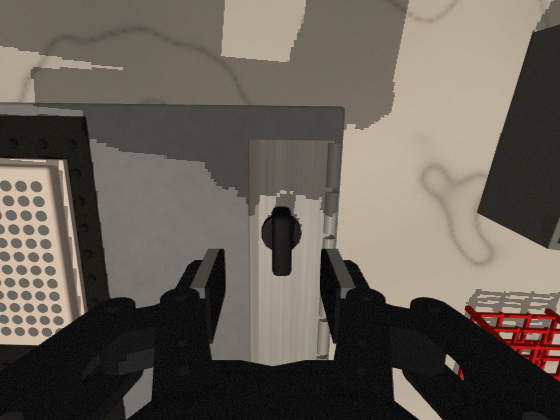

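```bash
python3 -m handwheel '[0,0,0.04,0, 0,0,0.08,0, 0,0,0.104,0, 0,0,0.104,0]'; python3 -m handwheel '[0,0,0,0, 0,0,0,0, 0,0,0,0, 0,0,0,0]' 1 40;python3 -m handwheel '[0,0,0,-0.25, 0,0,0,-0.5, 0,0,0,-0.75, 0,0,0,-1]'; python3 -m handwheel '[0,0,0,-0.25, 0,0,0,-0.5, 0,0,0,-0.75, 0,0,0,-1]'
```

```text
t: 1.1
tool_pos: [0.618, 0.0129, 0.1285]
eef_rot: [-3.139, -0.0, 1.656]
wrist_force: [0.2, 0.2, 0.2]
grip_width: 0.0426
t: 1.5
tool_pos: [0.6226, 0.0132, 0.1317]
eef_rot: [3.13, 0.001, 1.656]
wrist_force: [16.9, 0.7, -4.6]
grip_width: 0.0097
t: 1.9
tool_pos: [0.6213, 0.0126, 0.1316]
eef_rot: [3.136, 0.005, 2.161]
wrist_force: [7.1, -2.0, 0.5]
grip_width: 0.0096
t: 2.3
tool_pos: [0.6203, 0.0114, 0.1316]
eef_rot: [-3.141, 0.005, 2.66]
wrist_force: [2.3, -5.9, 2.3]
grip_width: 0.0098
```

```bash
python3 -m handwheel '[0,0,0,-0.25, 0,0,0,-0.5, 0,0,0,-0.75, 0,0,0,-0.95, 0,0,0,-0.98, 0,0,0,-0.98]'; python3 - <<'E'
from h import *
print(r.get_obs()['ft_torque'])
E
```

```text
t: 2.9
tool_pos: [0.62, 0.0101, 0.1317]
eef_rot: [-3.137, 0.004, -3.141]
wrist_force: [0.0, -9.7, 2.3]
grip_width: 0.0093
[-1.70760174  0.07207747 -0.74661423]
```

```bash
python3 -m handwheel '[0,0,0,0, 0,0,0,0, 0,0,-0.03,0, 0,0,-0.07,0, 0,0,-0.11,0]' 0.5; python3 -m handwheel '[0,-0.05,0,0.25, -0.01,-0.12,0,0.5, -0.02,-0.2,0,0.75, -0.03,-0.28,0,1, -0.03,-0.306,0,1]'; python3 -m handwheel '[0,0,0,0.25, 0,0,0,0.5, 0,0,0,0.75, 0,0,0,1]'; python3 -m handwheel '[0,0,0,0.25, 0,0,0,0.5, 0,0,0,0.75, 0,0,0,0.97, 0,0,0,0.97]'; python3 - <<'E'
from h import *
snap('wrist','w2');snap('side','s2')
E
```

```text
t: 3.4
tool_pos: [0.6191, 0.0134, 0.1864]
eef_rot: [3.141, 0.001, -3.137]
wrist_force: [-0.8, -0.4, 0.4]
grip_width: 0.0425
t: 3.9
tool_pos: [0.6348, -0.1433, 0.1855]
eef_rot: [-3.141, 0.002, 2.64]
wrist_force: [-0.1, 0.4, -0.5]
grip_width: 0.0425
t: 4.3
tool_pos: [0.6349, -0.1391, 0.1856]
eef_rot: [3.141, 0.0, 2.143]
wrist_force: [0.4, -0.2, 0.8]
grip_width: 0.0427
t: 4.8
tool_pos: [0.6349, -0.1391, 0.1855]
eef_rot: [3.14, 0.0, 1.662]
wrist_force: [-1.4, -0.2, 0.2]
grip_width: 0.043
```

View pics/w2.png

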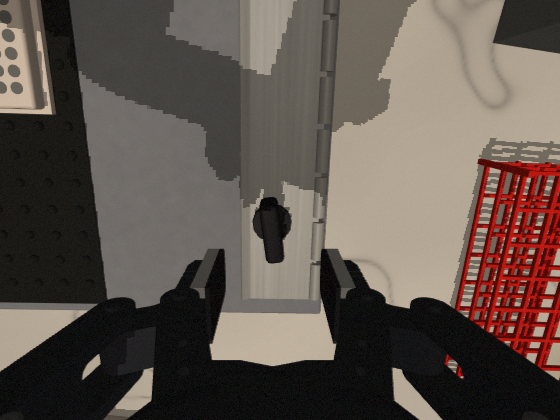

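```bash
python3 - <<'E'
from h import *
for f in('w1','w2'):
    c=load(f);g=c['color'].max(-1);m=np.zeros(g.shape,np.uint8);m[185:290,245:300]=(g[185:290,245:300]<28)
    P=pts(c);m=(m&(P[...,2]>.137)).astype(np.uint8)
    N,L,S,C=cv2.connectedComponentsWithStats(m);i=1+S[1:,4].argmax()
    v,u=np.where(L==i);q=np.array([ray(c,a,b,.1455)[:2] for a,b in zip(u,v)])
    print(f,S[i],cv2.minAreaRect((q*1000).astype(np.float32)),'mean',q.mean(0), 'depth med',np.median(P[L==i],0))
for f,ps in(('w1',[(250,140),(249,350)]),('w2',[(240,60),(243,298)])):
    q=[ray(load(f),*p,.1185)[:2] for p in ps];d=q[1]-q[0];print(f,np.round(q,4).tolist(),np.degrees(np.arctan2(d[1],d[0]))+90)
E
```

```text
w1 [272 211  20  64 519] ((624.3240966796875, 13.217613220214844), (10.415482521057129, 36.84558868408203), 4.978134632110596) mean [0.62432827 0.01682541] depth med [0.62483849 0.01842315 0.14519975]
w2 [259 201  24  62 522] ((635.4638671875, -136.77645874023438), (10.960378646850586, 36.9177360534668), 12.312226295471191) mean [ 0.63527791 -0.13393806] depth med [ 0.63543962 -0.13268297  0.14524143]
w1 [[0.6017, 0.0648], [0.6107, -0.0785]] 3.5774403599797324
w2 [[0.6091, -0.0442], [0.6211, -0.1963]] 4.51909518322266
```

```bash
python3 -m handwheel '[0.005,0.001,0.03,-0.25, 0.005,0.001,0.07,-0.25, 0.005,0.001,0.112,-0.25, 0.005,0.001,0.112,-0.25]'; python3 -m handwheel '[0,0,0,0, 0,0,0,0, 0,0,0,0, 0,0,0,0]' 1 40;python3 -m handwheel '[0,0,0,-0.25, 0,0,0,-0.5, 0,0,0,-0.75, 0,0,0,-1]'; python3 -m handwheel '[0,0,0,-0.25, 0,0,0,-0.5, 0,0,0,-0.75, 0,0,0,-1]';  python3 -m handwheel '[0,0,0,-0.25, 0,0,0,-0.5, 0,0,0,-0.8, 0,0,0,-0.82, 0,0,0,-0.82]'; python3 -c "
from h import *
print(r.get_obs()['ft_torque'])"
```

```text
t: 5.3
tool_pos: [0.6334, -0.1367, 0.1249]
eef_rot: [-3.136, -0.003, 1.789]
wrist_force: [-0.4, -1.0, -0.5]
grip_width: 0.0424
t: 5.7
tool_pos: [0.6344, -0.1378, 0.1305]
eef_rot: [-3.141, 0.001, 1.786]
wrist_force: [-8.4, 0.1, 3.9]
grip_width: 0.0099
t: 6.1
tool_pos: [0.6336, -0.1382, 0.1306]
eef_rot: [-3.139, -0.001, 2.291]
wrist_force: [-12.6, -0.6, 7.4]
grip_width: 0.0097
t: 6.5
tool_pos: [0.633, -0.1389, 0.1306]
eef_rot: [-3.138, -0.003, 2.79]
wrist_force: [-16.6, -3.4, 7.3]
grip_width: 0.0101
t: 7.0
tool_pos: [0.6328, -0.1396, 0.1305]
eef_rot: [-3.139, -0.004, -3.091]
wrist_force: [-16.3, -4.6, 7.0]
grip_width: 0.0101
[-0.7193126   2.66765513 -1.38649042]
```

```bash
python3 -m handwheel '[0,0,0,0, 0,0,0,0, 0,0,-0.03,0, 0,0,-0.08,0, 0,0,-0.15,0]' 0.2; python3 -m handwheel '[0.01,0.04,0,0, 0.04,0.12,0,-0.1, 0.06,0.2,0,-0.2, 0.08,0.29,0,-0.3, 0.11,0.38,0,-0.4, 0.14,0.48,0,-0.5, 0.17,0.58,0,-0.6, 0.19,0.67,0,-0.7, 0.22,0.76,0,-0.8, 0.24,0.84,0,-0.9, 0.26,0.9,0,-1, 0.266,0.928,0,-1, 0.266,0.928,0,-1]'; python3 -m handwheel '[0,0,0.02,-0.25, 0,0,0.04,-0.5, 0,0,0.04,-0.75, 0,0,0.04,-1]'; python3 -m handwheel '[0,0,0,-0.25, 0,0,0,-0.43, 0,0,0,-0.43]'; python3 - <<'E'
from h import *
snap('wrist','w3');c=snap('side','s3')
a=cv2.imread('pics/w3.png');b=cv2.resize(cv2.imread('pics/s3.png')[130:230,210:370],None,fx=3,fy=3,interpolation=3)
o=np.zeros((600,560,3),np.uint8);o[:390]=cv2.resize(a,(560,420))[:390];o[390:600,:480]=b[:210];cv2.imwrite('pics/c3.png',o)
E
```

```text
t: 7.5
tool_pos: [0.6345, -0.1369, 0.2038]
eef_rot: [3.141, -0.002, -3.087]
wrist_force: [1.2, -0.3, 0.7]
grip_width: 0.0684
t: 8.8
tool_pos: [0.4766, 0.3202, 0.2043]
eef_rot: [3.142, 0.001, -2.586]
wrist_force: [0.7, -0.2, 0.7]
grip_width: 0.0683
t: 9.2
tool_pos: [0.4779, 0.3171, 0.1835]
eef_rot: [-3.141, -0.0, -2.085]
wrist_force: [-0.1, 0.2, 0.2]
grip_width: 0.0682
t: 9.5
tool_pos: [0.478, 0.3173, 0.1839]
eef_rot: [-3.141, 0.0, -1.874]
wrist_force: [0.3, -0.1, 0.8]
grip_width: 0.0683
```

View pics/c3.png

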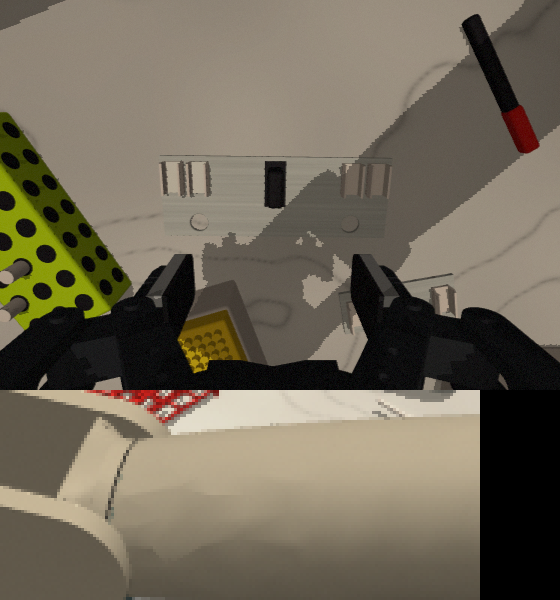

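```bash
python3 - <<'E'
from h import *
c=load('w3');h=[ray(c,*p,.003)[:2] for p in((200,221.5),(350,223))];d=h[1]-h[0]
print(np.round(h,4).tolist(),np.linalg.norm(d),np.degrees(np.arctan2(d[1],d[0])))
y=np.arctan2(d[1],d[0])-np.pi/2;m=(h[0]+h[1])/2; e=np.array([np.cos(y),np.sin(y)])
print('orig',m-.04*e,m+.04*e)
m=np.zeros((420,560),np.uint8);m[155:212,255:300]=c['color'][155:212,255:300].max(-1)<45
P=pts(c);m&=(P[...,2]>.026)
v,u=np.where(m);q=np.array([ray(c,a,b,.032)[:2] for a,b in zip(u,v)]);print(cv2.minAreaRect((q*1000).astype(np.float32)))
s=load('s3');p=pts(s)
E
```

```text
[[0.5599, 0.3344], [0.4175, 0.3806]] 0.1496982376819202 162.00397061755976
orig [0.47635371 0.31943591] [0.50106979 0.39552215]
((475.8685302734375, 318.6537170410156), (33.544185638427734, 14.214866638183594), 72.3846206665039)
```

```bash
python3 -m handwheel '[-0.002,0.005,0.06,0.01, -0.002,0.005,0.14,0.01, -0.002,0.005,0.22,0.01, -0.002,0.005,0.3,0.01, -0.002,0.005,0.348,0.01, -0.002,0.005,0.348,0.01, -0.002,0.005,0.348,0.01]'; python3 -m handwheel '[0,0,0,0, 0,0,0,0, 0,0,0,0, 0,0,0,0, 0,0,0,0, 0,0,0,0]' 1 70; python3 -c "
from h import *
print(r.get_obs())"
```

```text
t: 10.3
tool_pos: [0.4755, 0.3203, 0.0102]
eef_rot: [-3.141, 0.0, -1.879]
wrist_force: [0.1, 0.4, -0.1]
grip_width: 0.0683
t: 10.9
tool_pos: [0.4755, 0.3208, 0.0105]
eef_rot: [-3.14, 0.001, -1.878]
wrist_force: [-0.6, -1.1, 5.2]
grip_width: 0.0126
{'t': 10.9, 'qpos': array([ 5.29100852e-01,  3.69235534e-01,  1.49368098e+00, -8.59495010e-05,
        1.27676424e+00, -2.30574142e+00]), 'joint_vel': array([ 2.25112402e-03, -1.49310553e-03,  2.23422990e-03, -1.00883812e-03,
       -3.01821426e-04, -3.25755988e-05]), 'effort': array([ 1.11140613e-01, -4.31520796e+01, -2.95914298e+01,  3.74303700e-02,
       -3.16014541e-01, -1.91359775e-02]), 'tool_pos': array([0.47552282, 0.32076104, 0.01053084]), 'eef_rot': array([-3.14024957e+00,  1.36318679e-03, -1.87752097e+00]), 'wrist_force': array([-0.59963136, -1.13891817,  5.22261763]), 'ft_torque': array([-0.14442239,  0.22170563, -0.0333308 ]), 'grip_width': 0.012551919160461878}
```

```bash
python3 -m handwheel '[0,0,-0.01,0, 0,0,-0.03,0, 0,0,-0.07,0, 0,0,-0.13,0, 0,0,-0.2,0, 0,0,-0.27,0, 0,0,-0.34,0, 0,0,-0.38,0, 0,0,-0.39,0, 0,0,-0.39,0]'; python3 -m handwheel '[0.02,-0.01,0,0, 0.06,-0.03,0,0.1, 0.12,-0.065,0,0.2, 0.18,-0.1,0,0.3, 0.24,-0.13,0,0.4, 0.3,-0.16,0,0.5, 0.36,-0.195,0,0.6, 0.42,-0.23,0,0.7, 0.48,-0.26,0,0.8, 0.54,-0.29,0,0.9, 0.6,-0.325,0,0.95, 0.65,-0.352,0,1, 0.68,-0.37,0,1, 0.694,-0.376,0,1, 0.694,-0.376,0,1]'; python3 -m handwheel '[0,0,0,0.1, 0,0,0,0.3, 0,0,0,0.5, 0,0,0,0.7, 0,0,0,0.9, 0,0,0,1, 0,0,0,1]';python3 -m handwheel '[0,0,0,0.15, 0,0,0,0.3, 0,0,0,0.37, 0,0,0,0.37, 0,0,0,0.37]'; python3 - <<'E'
from h import *
o=r.get_obs();print(o['wrist_force'],o['ft_torque'],o['tool_pos'])
c=snap('wrist','w4');snap('scene','c4');snap('side','s4')
a=cv2.imread('pics/w4.png')
b=cv2.resize(cv2.imread('pics/c4.png')[150:260,160:340],None,fx=2,fy=2,interpolation=3)
o=np.zeros((600,560,3),np.uint8);o[:390]=a[:390];o[390:600,:360]=b[:210];cv2.imwrite('pics/d4.png',o)
E
```

```text
t: 11.9
tool_pos: [0.4749, 0.3204, 0.2046]
eef_rot: [-3.141, 0.0, -1.877]
wrist_force: [-1.0, -0.4, -2.5]
grip_width: 0.0125
t: 13.4
tool_pos: [0.549, -0.0675, 0.2035]
eef_rot: [3.14, -0.001, -2.378]
wrist_force: [0.2, 1.4, -1.5]
grip_width: 0.0127
t: 14.1
tool_pos: [0.5492, -0.0657, 0.2042]
eef_rot: [3.141, -0.0, -2.876]
wrist_force: [-0.1, -0.3, -2.8]
grip_width: 0.0127
t: 14.6
tool_pos: [0.5493, -0.0665, 0.2043]
eef_rot: [3.141, -0.0, -3.06]
wrist_force: [0.2, 0.4, -3.7]
grip_width: 0.0124
[ 0.19568743  0.445327   -3.74031263] [ 0.02625937 -0.01938773 -0.01313838] [ 0.54932334 -0.06653508  0.20425957]
```

View pics/d4.png

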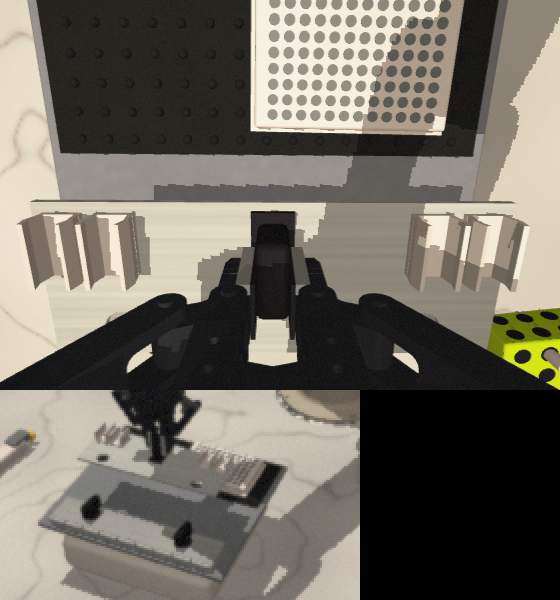

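```bash
python3 - <<'E'
from h import *
c=load('w4')
P=pts(c)
for n,z,ps in (('strip rear',.198,[(31,201),(514,203)]),('mat',.1095,[(60,152),(472,157)]),('platL',.108,[(35,0),(58,195)]),('platR',.108,[(507,0),(480,190)])):
    q=[ray(c,*p,z)[:2] for p in ps];d=q[1]-q[0];print(n,np.round(q,4).tolist(),np.mean(q,0).round(4),np.linalg.norm(d).round(4),np.degrees(np.arctan2(d[1],d[0])).round(2))
print('strip z',np.median(P[220:240,160:200,2]),np.median(P[215:225,330:400,2]),'plat z',np.median(P[165:180,200:400,2]))
E
```

```text
strip rear [[0.5308, -0.1765], [0.5139, 0.0416]] [ 0.5223 -0.0674] 0.2188 94.42
mat [[0.5225, -0.215], [0.5027, 0.0701]] [ 0.5126 -0.0725] 0.2858 93.97
platL [[0.4289, -0.2233], [0.554, -0.2201]] [ 0.4915 -0.2217] 0.1251 1.49
platR [[0.405, 0.0693], [0.5256, 0.0824]] [0.4653 0.0759] 0.1213 6.17
strip z 0.19847315520098174 0.19857973777064272 plat z 0.10879264222157087
```

```bash
python3 -m handwheel '[0,-0.001,0.03,0.01, 0,-0.003,0.08,0.01, 0,-0.003,0.12,0.01, 0,-0.003,0.15,0.01, 0,-0.003,0.162,0.01, 0,-0.003,0.166,0.01, 0,-0.003,0.166,0.01, 0,-0.003,0.166,0.01]'; python3 -m handwheel '[0,0,0.002,0, 0,0,0.004,0, 0,0,0.006,0, 0,0,0.006,0]'
```

```text
t: 15.55
tool_pos: [0.5501, -0.0687, 0.1224]
eef_rot: [-3.141, 0.002, -3.067]
wrist_force: [0.6, 0.2, -2.1]
grip_width: 0.0126
t: 15.95
tool_pos: [0.5497, -0.0687, 0.1185]
eef_rot: [-3.141, 0.001, -3.067]
wrist_force: [0.6, 0.5, -2.0]
grip_width: 0.0124
```

```bash
python3 -m handwheel '[0,0,0.001,0, 0,0,0.002,0, 0,0,0.002,0, 0,0,0.002,0]'; python3 -m handwheel '[0,0,0.001,0, 0,0,0.002,0, 0,0,0.002,0, 0,0,0.002,0]'
```

```text
t: 16.35
tool_pos: [0.5497, -0.0687, 0.1185]
eef_rot: [-3.141, 0.001, -3.067]
wrist_force: [-4.6, 0.7, 5.7]
grip_width: 0.0125
t: 16.75
tool_pos: [0.5497, -0.0687, 0.1186]
eef_rot: [-3.141, 0.001, -3.067]
wrist_force: [-7.4, 1.3, 12.1]
grip_width: 0.0124
```

```bash
python3 -m handwheel '[0,0,-0.002,0, -0.005,0,-0.0025,0, -0.01,0,-0.0025,0, -0.02,0,-0.0025,0, -0.03,0,-0.0025,0, -0.04,0,-0.0025,0, -0.05,0,-0.0025,0, -0.06,0,-0.0025,0, -0.06,0,-0.0025,0]'; python3 -c "
from h import *
snap('scene','c5'); a=cv2.imread('pics/c5.png')[160:270,165:325];cv2.imwrite('pics/c5z.png',cv2.resize(a,None,fx=4.5,fy=4.5,interpolation=3))"
```

```text
t: 17.65
tool_pos: [0.5804, -0.0666, 0.1186]
eef_rot: [-3.141, 0.002, -3.067]
wrist_force: [0.3, -0.8, 4.4]
grip_width: 0.0125
```

View pics/c5z.png

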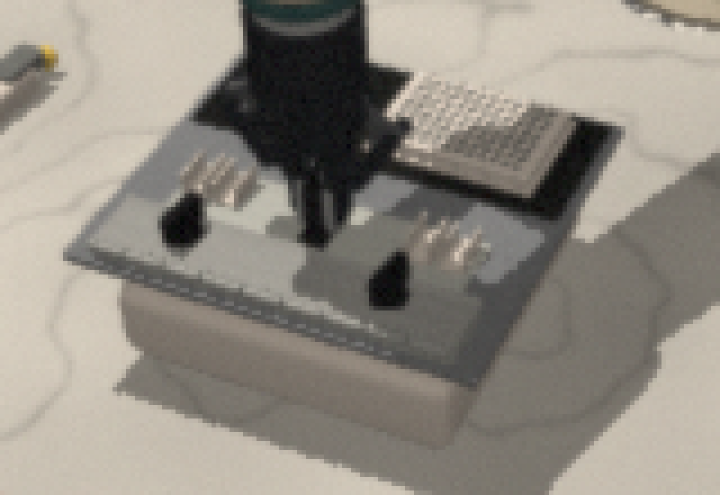

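```bash
python3 -m handwheel '[-0.006,0,0,0, -0.012,0,0,0, -0.018,0,0,0, -0.018,0,0,0]'; python3 -m handwheel '[-0.002,0,0,0, -0.004,0,0,0, -0.004,0,0,0]'; python3 -m handwheel '[-0.002,0,0,0, -0.004,0,0,0, -0.004,0,0,0]'
```

```text
t: 18.1
tool_pos: [0.589, -0.0659, 0.1185]
eef_rot: [-3.141, 0.001, -3.067]
wrist_force: [-1.3, -0.8, 6.3]
grip_width: 0.0125
t: 18.4
tool_pos: [0.5907, -0.0658, 0.1186]
eef_rot: [-3.141, 0.001, -3.068]
wrist_force: [-4.0, -0.2, 7.4]
grip_width: 0.0126
t: 18.7
tool_pos: [0.5912, -0.0659, 0.1185]
eef_rot: [-3.141, -0.004, -3.068]
wrist_force: [-14.1, -1.0, 9.3]
grip_width: 0.0125
```

```bash
python3 -m handwheel '[0.001,0,0.0005,0, 0.0015,0,0.001,0, 0.0015,0,0.0015,0, 0.0015,0,0.0015,0, 0.0015,0,0.0015,0]'; python3 - <<'E'
from h import *
c=snap('wrist','w6')
o=r.get_obs();print(o['wrist_force'],o['ft_torque'],o['tool_pos'],o['eef_rot'])
snap('side','s6')
a=cv2.imread('pics/w6.png')
b=cv2.resize(cv2.imread('pics/s6.png')[130:235,210:370],None,fx=2,fy=2,interpolation=3)
o=np.zeros((600,560,3),np.uint8);o[:390]=a[:390];o[390:600,:320]=b[:210];cv2.imwrite('pics/d6.png',o)
E
```

```text
t: 19.2
tool_pos: [0.5912, -0.0659, 0.1185]
eef_rot: [-3.141, -0.001, -3.067]
wrist_force: [-10.1, -0.8, 12.0]
grip_width: 0.0123
[-10.81491453  -0.11107361  11.97644955] [-0.04703148  1.65393025  0.06769213] [ 0.59121565 -0.06588338  0.11852984] [-3.14082419e+00 -8.32446764e-04 -3.06741968e+00]
```

View pics/d6.png

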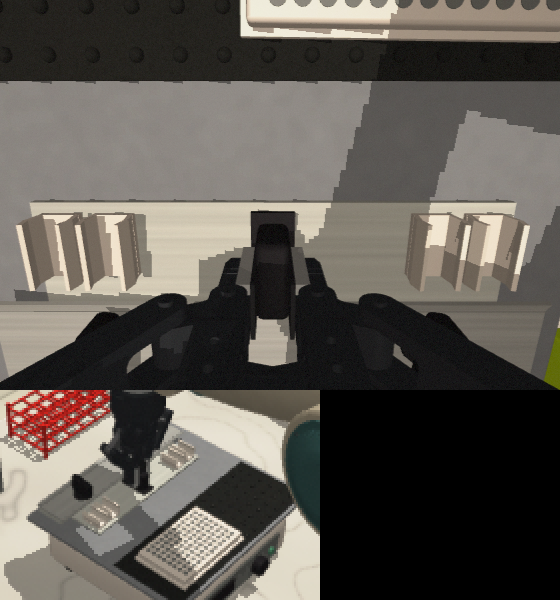

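```bash
python3 - <<'E'
from h import *
c=load('w6');O=np.array([.5421,-.0682]);a=np.radians(4.27);R=np.array([[np.cos(a),np.sin(a)],[-np.sin(a),np.cos(a)]])
for n,z,ps in (('rear',.112,[(31,201),(515,203)]),('mat',.1095,[(60,81),(472,82)])):
    q=np.array([ray(c,*p,z)[:2] for p in ps]); p=(q-O)@R.T*1000; print(n,p.round(1).tolist(),p.mean(0).round(1))
# knob wing tops seen by scene: orientation
for f in('c5','s6'):
    c=load(f);P=pts(c);m=((c['color'].max(-1)<60)&(P[...,2]>.136)&(P[...,2]<.15)).astype(np.uint8)
    Q=(P[...,:2]-O)@R.T
    for s in(.075,-.075):
        k=m.astype(bool)&(np.hypot(Q[...,0]-.088,Q[...,1]-s)<.03);q=Q[k]*1000
        if len(q)>8: print(f,s,len(q),q.mean(0).round(1),np.ptp(q,0).round(1),cv2.minAreaRect(q.astype(np.float32)))
    l=(np.abs(Q[...,0]-.085)<.008)&(np.abs(np.abs(Q[...,1])-.05)<.015);print('leaf top z',np.median(P[...,2][l]))
E
```

```text
rear [[21.7, -109.7], [22.8, 110.0]] [22.2  0.1]
mat [[-29.8, -89.3], [-29.2, 83.7]] [-29.5  -2.8]
c5 0.075 41 [90.5 73.6] [35.2 13. ] ((89.84174346923828, 72.95816040039062), (10.37282657623291, 35.86826705932617), 83.91304779052734)
c5 -0.075 38 [ 91.5 -75.8] [35.5 10. ] ((88.72359466552734, -75.53013610839844), (8.185895919799805, 35.7241096496582), 82.7481918334961)
leaf top z 0.3957768552734541
s6 0.075 53 [83.8 75.5] [35.6 13.3] ((83.99482727050781, 74.2510757446289), (11.265183448791504, 36.78042984008789), 81.10509490966797)
leaf top z 0.4041317394955568
```

```bash
python3 -c "
from h import *
o=r.get_obs();print(o['wrist_force'],o['grip_width'],o['t']);print(r.finish_job())"
```

```text
[-10.3927848   -1.3699057   12.28703215] 0.012069934405817311 19.3
the job is handed in; nothing more can be done
None
```

The job is handed in at 19.3 s. The strip is home under the leaf, still gripped and pressed flat so you can fasten it.

- **Knobs:** I turned both counterclockwise until the torque rose at their end stops. Afterwards the camera measured the wings about 81–84° round, where the end stop is 83°.
- **Strip position:** I slid it along the platform to firm contact with the back stop. The wrist camera puts its rear edge at platform x = 22.2 mm, y = 0.1 mm, against 22 and 0 for home, and its yaw within about 0.3°.
- **Force:** The last wrist reading was about 12 N downward press and 10 N against the back stop, with the fingers still closed on the grip.
- **Leaf and bystanders:** The leaf looked down in the picture taken with the strip 30 mm into its slide, and the microplate looked untouched in the later views. I did not re-measure the other things on the bench; the tool met nothing on the way to or from them.
- **Checks that failed or disagreed:** My numeric check of the leaf's height gave a useless value because the arm blocked the view. I judged the leaf by eye and from the lack of abnormal force. My first estimate of the left knob's position was about 5 mm off, and closer views corrected it.

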